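Lock a tattoo machine's depth ring in the service dock and put it in the ready rack

ROBOT

A 6-joint arm with a two-finger parallel gripper is mounted at the origin on the work surface. World frame = base frame: x ahead of the robot, y to its left, z up, the work surface at z = 0. Lengths are in m, angles in rad, forces in N, time in s.
With the tool pointing down it reaches from about 0.35 to 0.775 m from the base axis. Payload 7.3 kg.
Tool frame: the origin (TCP) lies on the centre line of the jaws, within the pads' length; the fingertips stand 11 mm ahead of it and the grasp point (between the pads) lies 8 mm behind it; z points along the fingers, y is the direction in which the jaws open and shut (so a half turn about z gives the same grasp; the last joint's range is limited). The gripper opens to 92 mm and grips with 3 to 60 N. Pads are 19 mm wide; open, the fingers measure 130 mm over their backs; the gripper's body (75 mm by 190 mm) begins 47 mm behind the grasp point.
Start: joints at [0.955, 0.342, 1.524, -0, 1.275, -0.146], TCP at [0.238, 0.468, 0.238] pointing down, gripper open.
Joint ranges: [-2.53, 2.53], [-0.77, 2.02], [0.04, 2.7], [-1, 4.14], [0.28, 2.66], [-3.11, 3.11]. Speed limits (rad/s): [2.57, 2.57, 3.14, 3.14, 3.14, 3.14].

INTERFACE

Orientations are given as [roll, pitch, yaw] about the fixed x, y, z axes, in that order (R = Rz(yaw) Ry(pitch) Rx(roll)).
In Python, from cell import robot gives the robot as it stands.
- The arm moves only by the tool jog_arm, never from a script. Its argument "deltas" is one flat list of numbers, 6 for each row, row after row: the shift along the world's x, y, z in units of 0.1 m (1.0 is 0.1 m), then the turn, a rotation vector about the world's x, y, z in units of 90 degrees (1.0 is 90 degrees). A call has 1 to 5 rows; each row is the pose to reach, as a shift and turn from the pose commanded when the call began; what a row does not reach only later rows make up. A row lasts 1/12 s, in which the tool goes at most 41.7 mm and 7.16 degrees, less where a joint would pass 70% of its speed; a pose out of reach is approached as far as the arm can. A call with a number of a shift or a turn outside -1 to 1 is refused whole. A call with a gripper value outside its range is refused whole. "claw" is the opening, from 0 (shut) to 1 (fully open), set as the call begins (left out, the last holds). The fingers move at their own pace and stop on an object; "newtons" is the grip in N (left out, the last holds). Time passes only in rows, so rows that repeat a pose let the fingers close. It gives the time, the measured TCP pose, the force and the opening at its end, in the units of the state.
- robot.observe(): the state, without advancing time (a new reading comes with each control period).
- robot.read_camera(name): name is "scene" or "side" or "wrist"; returns the picture (480x640x3 uint8, red, green, blue); there is no depth.
- robot.camera_params(name): a dict with "fx", "fy", "cx", "cy" (pixels), "R" (3x3) and "t" (3): a world point X has camera coordinates R X + t. Camera axes: x right, y down, z forward; pixel columns grow to the right and rows downward; lengths in m; the calibration is good to about 2 mm. A picture is of the moment at which its call begins: read the wrist's pose just before it. camera_params takes no time and is no camera call; for the wrist camera it gives the pose at the moment of the call.
- robot.hand_in(): hands the job in, once; it reports no verdict.
The state is a dict: "time": time; "qpos": joint angles; "qvel": joint speeds; "joint_efforts": joint torques, N m; "tool_pos": TCP position; "tool_rot": TCP orientation; "contact_force": force on the tool from outside, world axes, zero at the start; "torque": the same for the moment, N m; "opening": finger opening in m.
Only numpy, scipy, OpenCV 4.12 (cv2) and the standard library are available. Lean on these libraries where they do the work, as an engineer would, in place of code of your own. Each camera call takes 0.05 s, during which the arm holds its last target. There are 200 camera calls.

TASK

The blue tattoo machine stands in the chuck of the service dock with its knurled lock ring backed off. Push it down, firmly but gently, so that the chuck's brake keeps the barrel still with its red line on the dock's red line, and while pushing turn the ring counter-clockwise (seen from above) until it is locked, without forcing it further, its white mark under the housing's red mark. Then lift the machine out, stand it upright, fully down, in the free bore of the wooden ready rack and let go, leaving the other things alone.

Things in the scene. Friction and masses are not known exactly. Their poses are not given: they have to be found in the camera images.
- machine_mid (a point): Centre of the lock ring of the blue tattoo machine (loose, about 240 g, 100 mm tall, nose down), on its axis, 62 mm above its flat underside and 38 mm below its top. z runs up the axis, x towards the barrel's red index line; this frame belongs to the barrel and does not turn with the ring. Grip the knurled aluminium ring (diameter 40 mm, 18 mm tall) from above; the machine can be carried by it.
- machine_foot (a point): Centre of the machine's flat underside. Above it: square tang 22 x 22 mm (0 to 12 mm), steel barrel 32 mm in diameter (12 to 53 mm), the ring (53 to 71 mm), blue housing 33 mm narrowing to 28 mm (71 to 100 mm), which passes between the fingers. Tang, barrel and housing are one piece; only the ring turns on it.
- machine_lock_ring (a joint): Angle in rad by which the ring is still backed off: 0 = locked at a hard stop (white line on the ring under the red line on the housing); starts at 1.0 to 2.4. Turning the ring counter-clockwise from above lowers it; its height stays. It drags all the way (up to 0.15 N m), so the barrel and chuck turn along unless the brake is pressed; forced on past the stop they slip.
- dock: Fixed aluminium service dock, base 80 x 80 x 20 mm, origin at the centre of its underside, x axis towards the red line on it. On it a dark steel chuck (disc 60 mm across, square block 44 mm on it, top 44 mm above the table) holds the machine's tang in a square pocket. At the start all red lines agree (x axes parallel).
- dock_seat (a point): Centre of the chuck pocket's floor with the chuck up, 34 mm above the table; pocket 23.5 mm square, 10 mm deep. The chuck spins freely on a spring until pushed down 1.5 to 6 mm (it varies, wear) onto a hard rubber brake: about 3 N, 0.5 N more per mm, then stiff. Hold 14 to 20 N of downward push while turning; under 12 N it may slip, over 35 N in all on the dock (twisting counts) is too hard.
- rack: Fixed dark wooden ready rack, block 80 (x) x 170 (y) x 50 mm high, origin at the centre of its underside, with two bores 40 mm in diameter and 30 mm deep at y = -45 mm (free) and y = +45 mm (occupied by the spare machine, whose top is 120 mm above the table).
- ready_seat (a point): Centre of the floor of the rack's free bore, 30 mm below the rack's top (20 mm above the table).
- spare_mid (a point): Ring centre of the black spare machine with brass ring, same shape as the blue one, standing loose in the rack's other bore. Leave it alone.
- ink_red_mid (a point): Centre of a loose red ink bottle, 34 mm in diameter, 85 mm tall. Leave it alone.
- ink_green_mid (a point): Centre of a loose green ink bottle, 34 mm in diameter, 85 mm tall. Leave it alone.
- ink_yellow_mid (a point): Centre of a loose yellow ink bottle, 34 mm in diameter, 85 mm tall. Leave it alone.
- spray_mid (a point): Centre of a loose clear bottle, 64 mm in diameter, 170 mm tall. Leave it alone.
- cup_mid (a point): Centre of a loose steel cup, 72 mm in diameter, 50 mm tall. Leave it alone.
Not all that is in view belongs to the job. Leave any orange look-alike of the dock alone. Of the things that look like the rack, the smaller one is meant.

How it is judged:
On the way:
1. The lock ring is locked tight (within 0.06 rad of its stop) while the machine sits fully down in the dock's chuck with its index line on the dock's line (within 0.2 rad) (value of joint machine_lock_ring below 0.06 rad and angle between the x axis of machine_mid and the x axis of dock, either way round below 0.2 rad and horizontal distance between machine_mid and dock_seat below 0.006 m and z of machine_mid in the frame of dock_seat below 0.066 m), for 0.2 s.
At the end, for the whole second after the job is handed in: The machine stands in the rack's free bore, fully down (within 4 mm), its axis within 8 mm of the bore's and within 0.1 rad of upright, at rest and let go, with its ring still locked (within 0.1 rad of the stop) (horizontal distance between machine_mid and ready_seat below 0.008 m and z of machine_mid in the frame of ready_seat below 0.066 m and angle between machine_mid's own z axis and vertical below 0.1 rad and value of joint machine_lock_ring below 0.1 rad and velocity of joint machine_lock_ring below 0.05 rad/s); the robot touches nothing.
It fails at once if the barrel turns more than 0.2 rad off the dock's line while it stands in the dock (horizontal distance between machine_mid and dock_seat below 0.006 m and z of machine_mid in the frame of dock_seat below 0.066 m and angle between the x axis of machine_mid and the x axis of dock, either way round above 0.2 rad).
It fails at once if the machine is pressed, shoved or twisted against the dock with more than 35 N of contact force in all (contact force between machine and dock above 35 N).
It fails at once if the machine is pressed or slammed into the rack with more than 30 N (contact force between machine and rack above 30 N).
It fails at once if another thing is moved by more than 30 mm (distance of any of spare_mid, ink_red_mid, ink_green_mid, ink_yellow_mid, spray_mid, cup_mid from where it was at the start of the episode above 0.03 m).
It also fails if it takes over 72 s, if anything falls off the work surface, if the arm or the gripper's body presses on something with over 40 N, if the wrist force passes 120 N, or if a joint passes its speed limit or range.

## Working session

There is one attempt and no reset: what is moved stays moved. The work goes in short steps, Python scripts to look and compute and a tool call to move; the robot and the scene stay as the last step left them, time stands still between calls to the robot, and variables do not carry over. Pictures are saved under pics/ and viewed, about 8 in all and at most 12, crops included, and the job is handed in when it is done.

Besides the shell and the picture viewer there is one more tool, called after ">>>" as name(argument=value, ...) on one line, values as JSON. jog_arm: Moves the arm, as the interface text tells. Its arguments: {"type":"object","properties":{"deltas":{"type":"array","items":{"type":"number"}},"claw":{"type":"number"},"newtons":{"type":"number"}},"required":["deltas"]}

```bash
mkdir -p pics; ls; cat > h.py <<'E'
import numpy as np, cv2
from cell import robot
def save(n,f,crop=None,s=1):
    p=robot.camera_params(n); im=robot.read_camera(n)[:,:,::-1]
    np.savez('pics/'+f+'.npz',**{k:np.array(v) for k,v in p.items()}); cv2.imwrite('pics/'+f+'_raw.png',im)
    return im
def crop(f,x0,y0,x1,y1,s):
    im=cv2.imread('pics/'+f+'_raw.png')[y0:y1,x0:x1]
    return cv2.resize(im,None,fx=s,fy=s,interpolation=cv2.INTER_CUBIC)
def proj(f,X):
    p=np.load('pics/'+f+'.npz'); c=np.atleast_2d(X)@p['R'].T+p['t']
    return np.c_[p['fx']*c[:,0]/c[:,2]+p['cx'],p['fy']*c[:,1]/c[:,2]+p['cy']]
def ray(f,u,v):
    p=np.load('pics/'+f+'.npz'); d=p['R'].T@np.array([(u-p['cx'])/p['fx'],(v-p['cy'])/p['fy'],1]); return -p['R'].T@p['t'],d
def atz(f,u,v,z):
    o,d=ray(f,u,v); return o+d*(z-o[2])/d[2]
E
python3 - <<'E'
from h import *
s=robot.observe(); print({k:np.round(v,3) for k,v in s.items()})
a=save('scene','sc0');b=save('side','si0');c=save('wrist','w0')
cv2.imwrite('pics/a.png',a)
g=np.vstack([b,c]); cv2.imwrite('pics/b.png',cv2.resize(g,(400,600)))
for f in('sc0','si0','w0'): p=np.load('pics/'+f+'.npz');print(f,-p['R'].T@p['t'],p['fx'])
E
```

```text
pics
{'time': np.float64(0.0), 'qpos': array([ 0.955,  0.343,  1.525,  0.   ,  1.275, -0.146]), 'qvel': array([-0.001, -0.001, -0.   , -0.001, -0.001, -0.001]), 'joint_efforts': array([ 2.0000e-03, -4.3125e+01, -2.4423e+01,  7.2000e-02,  5.6000e-02,
       -0.0000e+00]), 'tool_pos': array([0.237, 0.468, 0.237]), 'tool_rot': array([-3.14 , -0.   ,  2.672]), 'contact_force': array([ 0.083, -0.639,  0.304]), 'torque': array([-0.03 , -0.035,  0.006]), 'opening': np.float64(0.092)}
sc0 [1.1262661  0.03376326 0.99179295] 462.05584710223036
si0 [ 0.3487569  -0.713252    1.01236616] 510.0108770117501
w0 [0.17478636 0.49929994 0.38395847] 394.2178935148957
```

View pics/a.png

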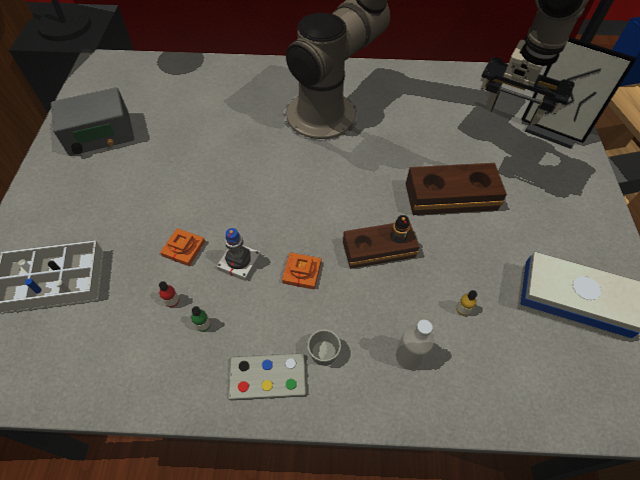

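View pics/b.png

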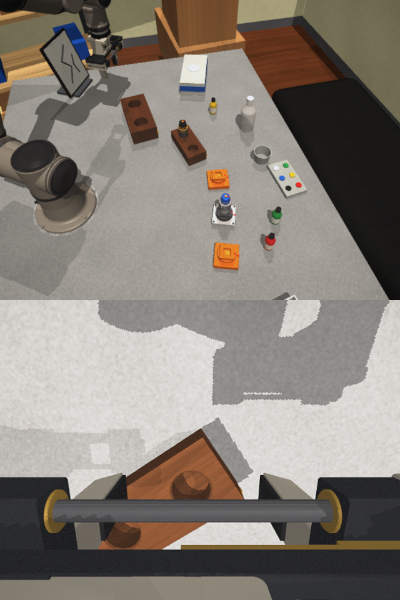

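The scene view shows the blue machine in the aluminium dock at (237,255). It could be confused with the orange look-alikes at (183,246) and (302,270), or with the black spare at (402,228). The smaller rack is at (381,244), with its free bore at (363,242). The bigger look-alike rack is at (455,188). Next is one close crop to check.

```bash
python3 - <<'E'
from h import *
a=crop('sc0',205,215,275,285,5.7);b=crop('sc0',335,205,430,275,4.2)
p=lambda i:cv2.copyMakeBorder(i,0,max(0,400-i.shape[0]),0,max(0,400-i.shape[1]),0)[:400,:400]
im=cv2.imread('pics/si0_raw.png'); 
# side dock location: montage was scaled 400/640
c=crop('si0',330,295,385,370,5.3);
cv2.imwrite('pics/c.png',np.hstack([p(a),p(b)]))
cv2.imwrite('pics/d.png',np.vstack([np.hstack([p(a),p(b)]),np.zeros((0,800,3),np.uint8)]))
E
```

```text
(no output)
```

View pics/c.png

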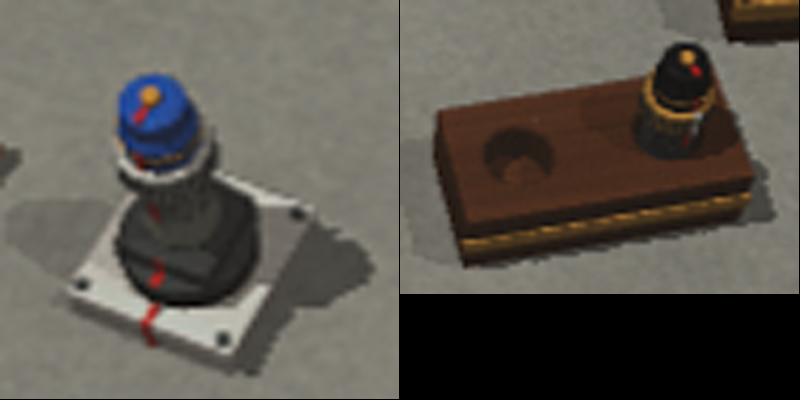

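```bash
python3 - <<'E'
from h import *
A=lambda u,v,z:atz('sc0',205+u/5.7,215+v/5.7,z)
L,B,Rr=A(70,293,.02),A(237,352,.02),A(315,207,.02)
print(L,B,Rr,np.linalg.norm(B-L),np.linalg.norm(Rr-B)); c=(L+Rr)/2; print('dock',c)
print('yaw',np.degrees(np.arctan2(*((L+B)/2-c)[1::-1])),np.degrees(np.arctan2(*(B-Rr)[1::-1])), 'L->B', np.degrees(np.arctan2(*(B-L)[1::-1])))
print('top',A(150,95,.134), 'redline',A(153,312,.02))
K=lambda u,v,z:atz('sc0',335+u/4.2,205+v/4.2,z)
a,b,d=K(38,112,.05),K(62,222,.05),K(352,172,.05)
print(a,b,d,np.linalg.norm(a-b),np.linalg.norm(b-d),'bore',K(118,155,.05), 'c',(a+d)/2)
y=(d-b)/np.linalg.norm(d-b);print('bore2',(a+d)/2-.045*y)
E
```

```text
[ 0.5736449  -0.22762087  0.02      ] [ 0.5987325  -0.15311307  0.02      ] [ 0.5256972  -0.12842891  0.02      ] 0.07861805807776119 0.07709385441433687
dock [ 0.54967105 -0.17802489  0.02      ]
yaw -18.67400913784758 -18.67400913784759 L->B 71.39105636391356
top [ 0.5474175  -0.18008845  0.134     ] redline [ 0.5812107  -0.19106535  0.02      ]
[0.4772768 0.0768948 0.05     ] [0.55233857 0.09146895 0.05      ] [0.51054586 0.25872583 0.05      ] 0.07646355640064456 0.17239922499415822 bore [0.50530273 0.12368281 0.05      ] c [0.49391133 0.16781031 0.05      ]
bore2 [0.50482015 0.12415258 0.05      ]
```

>>> jog_arm(deltas=[0.112,-0.231,0,0,0,-0.0625,0.223,-0.462,0,0,0,-0.125,0.335,-0.693,0,0,0,-0.1875,0.446,-0.924,0,0,0,-0.25])

```text
time: 0.48
tool_pos: [0.2823, 0.3747, 0.2374]
tool_rot: [-3.141, 0.0, 2.275]
contact_force: [0.6, -0.6, 0.0]
opening: 0.0918
```

>>> jog_arm(deltas=[0.112,-0.231,0,0,0,-0.0625,0.223,-0.462,0,0,0,-0.125,0.335,-0.693,0,0,0,-0.1875,0.446,-0.924,0,0,0,-0.25])

```text
time: 0.82
tool_pos: [0.3271, 0.2821, 0.2376]
tool_rot: [-3.141, 0.0, 1.882]
contact_force: [1.3, -0.2, 0.2]
opening: 0.0918
```

>>> jog_arm(deltas=[0.112,-0.231,0,0,0,-0.0625,0.223,-0.462,0,0,0,-0.125,0.335,-0.693,0,0,0,-0.1875,0.446,-0.924,0,0,0,-0.25])

```text
time: 1.15
tool_pos: [0.3717, 0.1897, 0.2376]
tool_rot: [-3.141, 0.0, 1.489]
contact_force: [-0.1, 1.2, -0.7]
opening: 0.0921
```

>>> jog_arm(deltas=[0.112,-0.231,0,0,0,-0.0625,0.223,-0.462,0,0,0,-0.125,0.335,-0.693,0,0,0,-0.1875,0.446,-0.924,0,0,0,-0.25])

```text
time: 1.48
tool_pos: [0.4163, 0.0973, 0.2376]
tool_rot: [-3.141, 0.0, 1.096]
contact_force: [-0.0, -0.2, 0.5]
opening: 0.092
```

>>> jog_arm(deltas=[0.112,-0.231,0,0,0,-0.0625,0.223,-0.462,0,0,0,-0.125,0.335,-0.693,0,0,0,-0.1875,0.446,-0.924,0,0,0,-0.25])

```text
time: 1.82
tool_pos: [0.4609, 0.0049, 0.2376]
tool_rot: [-3.141, 0.0, 0.703]
contact_force: [0.0, 0.9, -0.2]
opening: 0.0915
```

>>> jog_arm(deltas=[0.112,-0.231,0,0,0,-0.0625,0.223,-0.462,0,0,0,-0.125,0.335,-0.693,0,0,0,-0.1875,0.446,-0.924,0,0,0,-0.25])

```text
time: 2.15
tool_pos: [0.5055, -0.0875, 0.2375]
tool_rot: [-3.141, 0.0, 0.311]
contact_force: [0.3, 1.0, -0.2]
opening: 0.0918
```

>>> jog_arm(deltas=[0.112,-0.231,0,0,0,-0.0625,0.223,-0.462,0,0,0,-0.125,0.335,-0.693,0,0,0,-0.1875,0.446,-0.924,0,0,0,-0.25,0.446,-0.924,0,0,0,-0.25])

```text
time: 2.57
tool_pos: [0.551, -0.1826, 0.2368]
tool_rot: [3.14, -0.0, -0.085]
contact_force: [0.0, 0.9, 0.5]
opening: 0.0919
```

```bash
python3 - <<'E'
from h import *
a=save('wrist','w1'); b=save('side','si1')
cv2.imwrite('pics/e.png',np.hstack([cv2.resize(a,(480,360)),crop('si1',325,295,385,370,4.8)[:360,:320]]))
print(robot.observe()['qpos'], proj('si1',[.5487,-.179,.1]))
E
```

```text
[-4.47618582e-01  4.41395835e-01  1.37281759e+00  1.66813842e-04
  1.32914840e+00  1.20033497e+00] [[360.34037847 322.48653832]]
```

View pics/e.png

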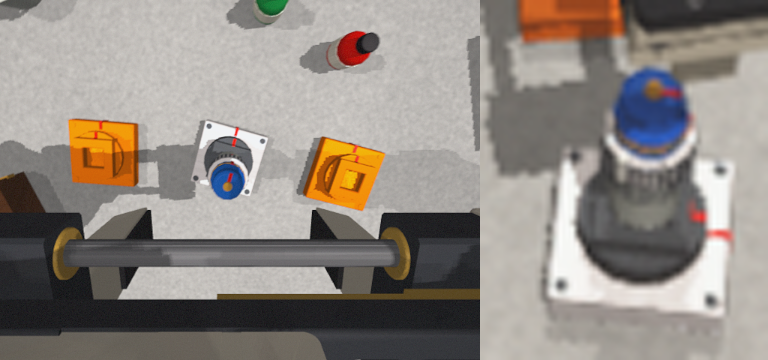

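```bash
python3 - <<'E'
from h import *
obs=[('sc0',231.3,231.7),('si1',361,313.75),('w1',304,249)]
M=np.zeros((3,3));v=np.zeros(3)
for f,a,b in obs:
    o,d=ray(f,a,b);d/=np.linalg.norm(d);P=np.eye(3)-np.outer(d,d);M+=P;v+=P@o
    print(f,atz(f,a,b,.134))
X=np.linalg.solve(M,v);print(X,[proj(f,X)-[a,b] for f,a,b in obs])
W=lambda u,v,z:atz('w1',u*4/3,v*4/3,z)
L,R,l,r=W(205,121,.02),W(270,140,.02),W(192,178,.02),W(250,196,.02)
print((L+r)/2,(R+l)/2,'yaw',np.degrees(np.arctan2(*(L+R-l-r)[1::-1])))
b=crop('w1',240,150,370,270,6);cv2.imwrite('pics/f.png',b[:600])
E
```

```text
sc0 [ 0.54750947 -0.18011064  0.134     ]
si1 [ 0.54835448 -0.17931956  0.134     ]
w1 [ 0.54704627 -0.18061391  0.134     ]
[ 0.54786743 -0.18020952  0.13512967] [array([[-0.14265447, -0.1551738 ]]), array([[-0.08082831,  0.10544374]]), array([[-0.73529728, -0.63829456]])]
[ 0.54766594 -0.18005038  0.02      ] [ 0.54803796 -0.18267252  0.02      ] yaw -20.970435421722247
```

View pics/f.png

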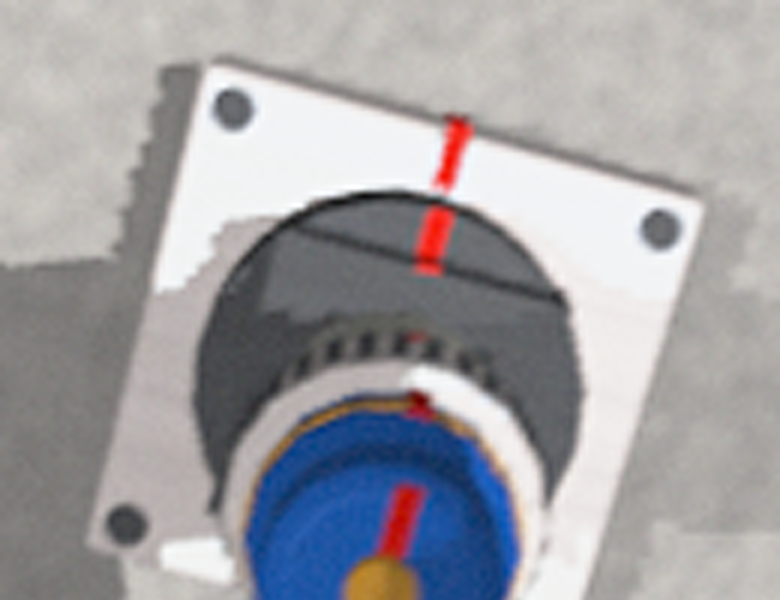

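>>> jog_arm(deltas=[0,0,-0.3,0,0,0,0,0,-0.6,0,0,0,0,0,-0.9,0,0,0,0,0,-0.9,0,0,0,0,0,-0.9,0,0,0], claw=0.7)

```text
time: 3.08
tool_pos: [0.5489, -0.1773, 0.1471]
tool_rot: [-3.14, 0.003, -0.075]
contact_force: [0.7, 0.0, 0.3]
opening: 0.0655
```

```bash
python3 -c "
from h import *
for i in range(3):
  s=robot.observe();print(np.round(s['tool_pos'],4),np.round(s['tool_rot'],3),s['torque'],s['contact_force'])
  robot.read_camera('wrist')"
```

```text
[ 0.5489 -0.1773  0.1471] [-3.14e+00  3.00e-03 -7.50e-02] [-0.02519994  0.21286516 -0.03332339] [0.68365105 0.023762   0.27447852]
[ 0.5501 -0.178   0.1489] [ 3.141e+00 -1.000e-03 -7.500e-02] [-0.03583642  0.14485454  0.00763436] [-0.18094508 -1.20681083  0.7340392 ]
[ 0.5507 -0.1784  0.1498] [ 3.141e+00 -3.000e-03 -7.600e-02] [-0.05400623  0.14863469 -0.00802429] [ 0.64157415 -0.23962791 -0.11178664]
```

>>> jog_arm(deltas=[-0.02,-0.015,-0.3,0,0,0,-0.02,-0.015,-0.5,0,0,0,-0.02,-0.015,-0.6,0,0,0,-0.02,-0.015,-0.6,0,0,0,-0.02,-0.015,-0.6,0,0,0])

```text
time: 3.65
tool_pos: [0.5485, -0.1804, 0.0889]
tool_rot: [3.141, -0.001, -0.077]
contact_force: [-0.7, -0.4, 0.0]
opening: 0.0646
```

>>> jog_arm(deltas=[0,0,0,0,0,0,0,0,0,0,0,0,0,0,0,0,0,0,0,0,0,0,0,0,0,0,0,0,0,0], claw=0.3, newtons=4)

```text
time: 4.07
tool_pos: [0.5481, -0.1802, 0.0883]
tool_rot: [3.141, -0.001, -0.077]
contact_force: [0.4, 0.9, 2.0]
opening: 0.0401
```

>>> jog_arm(deltas=[0,0,0,0,0,0,0,0,0,0,0,0,0,0,0,0,0,0,0,0,0,0,0,0,0,0,0,0,0,0])

```text
time: 4.48
tool_pos: [0.548, -0.1802, 0.0879]
tool_rot: [3.141, -0.0, -0.077]
contact_force: [-0.1, 0.5, 2.3]
opening: 0.04
```

```bash
python3 -c "
from h import *
for i in range(3):
  s=robot.observe();print(np.round(s['tool_pos'],4),np.round(s['tool_rot'],3),s['torque'],s['contact_force'],s['opening'])
  robot.read_camera('wrist')"
```

```text
[ 0.548  -0.1802  0.0879] [ 3.141 -0.    -0.077] [-0.01425329  0.09372134  0.01551852] [-0.13478101  0.49476544  2.30545183] 0.03995008160013463
[ 0.548  -0.1802  0.0878] [ 3.141 -0.    -0.077] [ 0.0497972   0.04533048 -0.02297395] [0.86467581 1.74281606 1.82178153] 0.03962249373393714
[ 0.548  -0.1802  0.0878] [ 3.141 -0.    -0.077] [0.02847777 0.05511799 0.00478475] [-0.42641323  0.54223177  1.88943374] 0.0400705460082502
```

>>> jog_arm(deltas=[0,0,0,0,0,0,0,0,0,0,0,0,0,0,0,0,0,0], claw=0.3, newtons=45)

```text
time: 4.88
tool_pos: [0.548, -0.1802, 0.0878]
tool_rot: [3.141, -0.0, -0.077]
contact_force: [1.0, -0.2, 2.3]
opening: 0.0389
```

>>> jog_arm(deltas=[0,0,-0.005,0,0,0,0,0,-0.01,0,0,0,0,0,-0.01,0,0,0,0,0,-0.01,0,0,0])

```text
time: 5.22
tool_pos: [0.5479, -0.1802, 0.0867]
tool_rot: [3.141, -0.0, -0.077]
contact_force: [0.8, -0.3, 3.5]
opening: 0.039
```

>>> jog_arm(deltas=[0,0,-0.005,0,0,0,0,0,-0.01,0,0,0,0,0,-0.01,0,0,0,0,0,-0.01,0,0,0])

```text
time: 5.55
tool_pos: [0.548, -0.1802, 0.086]
tool_rot: [3.141, -0.001, -0.077]
contact_force: [0.8, 0.3, 4.4]
opening: 0.0387
```

>>> jog_arm(deltas=[0,0,-0.005,0,0,0,0,0,-0.005,0,0,0,0,0,-0.005,0,0,0,0,0,-0.005,0,0,0])

```text
time: 5.88
tool_pos: [0.5482, -0.1802, 0.0859]
tool_rot: [3.141, -0.001, -0.077]
contact_force: [0.9, 0.7, 8.6]
opening: 0.0388
```

>>> jog_arm(deltas=[0,0,-0.005,0,0,0,0,0,-0.005,0,0,0,0,0,-0.005,0,0,0,0,0,-0.005,0,0,0])

```text
time: 6.22
tool_pos: [0.5483, -0.1803, 0.0858]
tool_rot: [3.141, -0.002, -0.077]
contact_force: [-0.6, 1.3, 11.2]
opening: 0.0387
```

>>> jog_arm(deltas=[0,0,-0.003,0,0,0,0,0,-0.003,0,0,0,0,0,-0.003,0,0,0,0,0,-0.003,0,0,0])

```text
time: 6.55
tool_pos: [0.5484, -0.1802, 0.0857]
tool_rot: [3.141, -0.002, -0.077]
contact_force: [-0.7, 0.9, 12.0]
opening: 0.0391
```

>>> jog_arm(deltas=[0,0,-0.006,0,0,0,0,0,-0.006,0,0,0,0,0,-0.006,0,0,0,0,0,-0.006,0,0,0])

```text
time: 6.88
tool_pos: [0.5486, -0.1803, 0.0856]
tool_rot: [3.141, -0.002, -0.077]
contact_force: [-1.6, 1.1, 14.6]
opening: 0.0391
```

```bash
cat > st.py <<'E'
from h import *
F=[];T=[]
for i in range(4):
  s=robot.observe();F.append(s['contact_force']);T.append(s['torque']);robot.read_camera('wrist')
print(np.round(s['tool_pos'],4),np.round(s['tool_rot'],3),'F',np.round(np.mean(F,0),1),np.round([f[2] for f in F],1),'T',np.round(np.mean(T,0),3),np.round([f[2] for f in T],3),s['opening'],s['time'],s['qpos'][5])
E
python3 st.py
```

```text
[ 0.5486 -0.1803  0.0856] [ 3.141e+00 -2.000e-03 -7.700e-02] F [-1.2  1.6 14.9] [14.6 15.6 15.  14.2] T [0.291 0.461 0.016] [-0.008  0.034  0.05  -0.011] 0.039104183375182074 7.0333 1.1974356737496008
```

>>> jog_arm(deltas=[0,0,-0.003,0,0,0.01,0,0,-0.003,0,0,0.03,0,0,-0.003,0,0,0.05,0,0,-0.003,0,0,0.07])

```text
time: 7.42
tool_pos: [0.5487, -0.1805, 0.0856]
tool_rot: [3.14, -0.003, 0.034]
contact_force: [-1.9, 0.8, 16.4]
opening: 0.0392
```

```bash
python3 st.py
```

```text
[ 0.5487 -0.1804  0.0856] [ 3.14e+00 -3.00e-03  3.30e-02] F [-1.3  1.4 15.8] [16.4 16.1 15.1 15.8] T [ 0.259  0.454 -0.07 ] [-0.106 -0.1   -0.01  -0.063] 0.03875156779561918 7.5667 1.0873731168376433
```

>>> jog_arm(deltas=[0,0,0,0,0,0.03,0,0,0,0,0,0.07,0,0,0,0,0,0.11,0,0,0,0,0,0.15,0,0,0,0,0,0.18])

```text
time: 8.03
tool_pos: [0.5487, -0.1803, 0.0856]
tool_rot: [3.14, -0.002, 0.318]
contact_force: [-1.8, 2.3, 16.4]
opening: 0.0392
```

>>> jog_arm(deltas=[0,0,0,0,0,0.03,0,0,0,0,0,0.07,0,0,0,0,0,0.11,0,0,0,0,0,0.15,0,0,0,0,0,0.18])

```text
time: 8.45
tool_pos: [0.5486, -0.1802, 0.0856]
tool_rot: [3.139, -0.002, 0.601]
contact_force: [-2.1, 3.1, 16.3]
opening: 0.039
```

```bash
cat >> st.py <<'E'
import sys
if len(sys.argv)>1:
  a=save('scene','sc_'+sys.argv[1]); cv2.imwrite('pics/g_%s.png'%sys.argv[1],np.hstack([crop('sc_'+sys.argv[1],205,215,275,285,5.7),crop('w0',0,0,1,1,1)][:1]))
E
python3 st.py
```

```text
[ 0.5487 -0.1802  0.0856] [ 3.139e+00 -2.000e-03  5.990e-01] F [-1.6  2.6 16.5] [16.3 16.5 16.  17.1] T [ 0.397  0.442 -0.069] [-0.108 -0.1   -0.035 -0.034] 0.03947456449586292 8.6 0.5216704692273987
```

```bash
python3 - <<'E'
from h import *
out=[]
for n in ('wrist','side','scene'):
    f=n+'2'; save(n,f); u,v=proj(f,[.548,-.180,.096])[0]; print(n,u,v)
    h={'wrist':60,'side':26,'scene':22}[n]
    u,v=int(u),int(v); print(u,v)
    im=cv2.copyMakeBorder(cv2.imread('pics/'+f+'_raw.png'),100,100,100,100,cv2.BORDER_CONSTANT)
    out.append(cv2.resize(im[v+100-h:v+100+h,u+100-h:u+100+h],(400,400) if n=='wrist' else (400,400),interpolation=cv2.INTER_CUBIC))
o=crop('si1',334,296,386,348,1);out.append(cv2.resize(o,(400,400),interpolation=cv2.INTER_CUBIC))
g=np.vstack([np.hstack(out[:2]),np.hstack(out[2:])]);cv2.imwrite('pics/g.png',cv2.resize(g,(600,600)))
E
```

```text
wrist 303.68775543570797 324.36848004337537
303 324
side 360.06346037320833 323.9731135755386
360 323
scene 233.7815163269643 241.16428486260375
233 241
```

View pics/g.png

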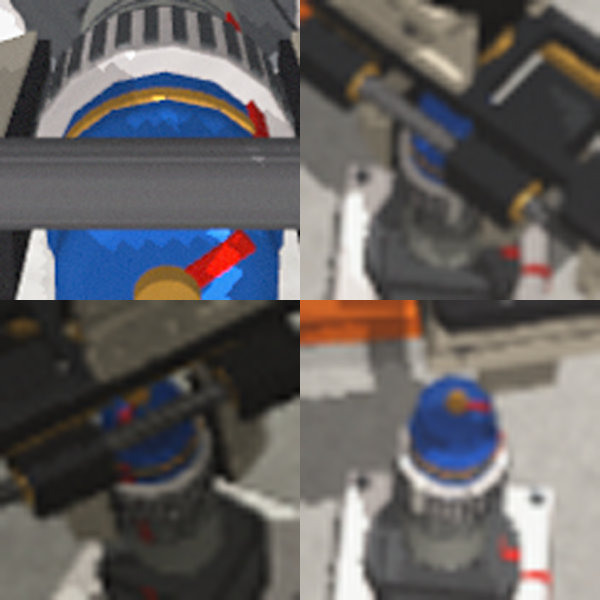

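```bash
python3 - <<'E'
from h import *
out=[]
for f in('si0','si1','side2'):
    o=crop(f,345,312,377,344,1);o=cv2.convertScaleAbs(o,alpha=1.6);out.append(cv2.resize(o,(266,266),interpolation=cv2.INTER_CUBIC))
cv2.imwrite('pics/i.png',cv2.resize(np.hstack(out),(798,266)))
for a in np.arange(-3.2,-.3,.4): print(round(a,1),[((proj('side2',[.548+.02*np.cos(a),-.18+.02*np.sin(a),z])[0]-[345,312])*266/32).round() for z in(.087,.105)])
E
```

```text
-3.2 [array([ 46., 131.]), array([49., 93.])]
-2.8 [array([ 59., 156.]), array([ 61., 119.])]
-2.4 [array([ 82., 176.]), array([ 85., 138.])]
-2.0 [array([112., 186.]), array([115., 149.])]
-1.6 [array([144., 186.]), array([147., 148.])]
-1.2 [array([172., 175.]), array([176., 137.])]
-0.8 [array([193., 155.]), array([197., 117.])]
-0.4 [array([202., 129.]), array([207.,  91.])]
```

View pics/i.png

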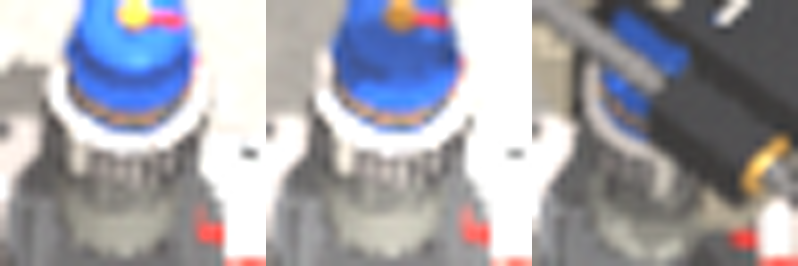

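The white mark shows in the side crops at (75,158) before turning (about -2.5 rad) and at (128,180) now (about -1.8 rad). About 1.45 rad remains. I'll turn about 1.15 rad, then take small steps.

>>> jog_arm(deltas=[0,0,0,0,0,0.03,0,0,0,0,0,0.07,0,0,0,0,0,0.11,0,0,0,0,0,0.15,0,0,0,0,0,0.18])

```text
time: 9.22
tool_pos: [0.5486, -0.1801, 0.0856]
tool_rot: [3.139, -0.001, 0.884]
contact_force: [-2.2, 3.5, 16.5]
opening: 0.0392
```

>>> jog_arm(deltas=[0,0,0,0,0,0.03,0,0,0,0,0,0.07,0,0,0,0,0,0.11,0,0,0,0,0,0.15,0,0,0,0,0,0.18])

```text
time: 9.63
tool_pos: [0.5486, -0.1801, 0.0856]
tool_rot: [3.139, -0.0, 1.167]
contact_force: [-2.1, 2.9, 17.8]
opening: 0.039
```

```bash
python3 st.py
```

```text
[ 0.5485 -0.1801  0.0856] [ 3.139 -0.     1.164] F [-2.   3.2 17.2] [17.8 17.7 16.8 16.5] T [ 0.429  0.493 -0.054] [-0.123 -0.096  0.024 -0.021] 0.038688602723188116 9.7833 -0.043875919588234974
```

>>> jog_arm(deltas=[0,0,0.002,0,0,0.03,0,0,0.002,0,0,0.07,0,0,0.002,0,0,0.11,0,0,0.002,0,0,0.15,0,0,0.002,0,0,0.18])

```text
time: 10.25
tool_pos: [0.5484, -0.18, 0.0856]
tool_rot: [3.139, 0.0, 1.449]
contact_force: [-2.6, 2.8, 16.2]
opening: 0.039
```

>>> jog_arm(deltas=[0,0,0,0,0,0.03,0,0,0,0,0,0.07,0,0,0,0,0,0.11,0,0,0,0,0,0.15,0,0,0,0,0,0.17])

```text
time: 10.67
tool_pos: [0.5484, -0.18, 0.0856]
tool_rot: [3.14, 0.001, 1.717]
contact_force: [-2.3, 3.2, 15.6]
opening: 0.0387
```

```bash
python3 st.py; python3 - <<'E'
from h import *
out=[]
save('side','si3');save('wrist','w3')
o=crop('si3',340,307,380,347,1);o=cv2.convertScaleAbs(o,alpha=1.6);out.append(cv2.resize(o,(400,400),interpolation=cv2.INTER_CUBIC))
o=crop('w3',230,250,380,400,1);out.append(cv2.resize(o,(400,400),interpolation=cv2.INTER_CUBIC))
cv2.imwrite('pics/j.png',np.hstack(out))
E
```

```text
[ 0.5484 -0.18    0.0856] [3.140e+00 1.000e-03 1.714e+00] F [-2.3  3.  16. ] [15.6 15.9 16.9 15.7] T [ 0.456  0.409 -0.105] [-0.159 -0.102 -0.063 -0.097] 0.03895206433897106 10.8167 -0.5935253664090744
```

View pics/j.png

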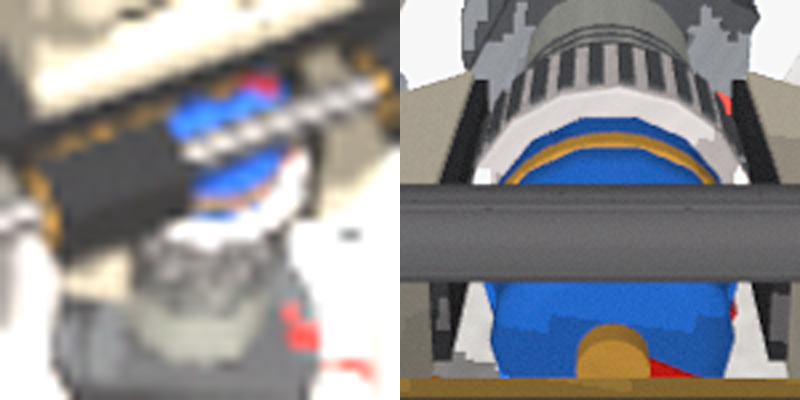

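>>> jog_arm(deltas=[0,0,0,0,0,0.02,0,0,0,0,0,0.04,0,0,0,0,0,0.06,0,0,0,0,0,0.06])

```text
time: 11.3
tool_pos: [0.5484, -0.18, 0.0856]
tool_rot: [3.14, 0.001, 1.809]
contact_force: [-2.1, 2.8, 16.3]
opening: 0.0389
```

```bash
python3 st.py
```

```text
[ 0.5484 -0.18    0.0856] [3.140e+00 1.000e-03 1.808e+00] F [-2.5  2.7 16. ] [16.3 16.4 15.3 16. ] T [ 0.476  0.388 -0.067] [-0.073 -0.091 -0.041 -0.063] 0.03893119088921941 11.45 -0.6875467762204801
```

>>> jog_arm(deltas=[0,0,0,0,0,0.02,0,0,0,0,0,0.03,0,0,0,0,0,0.03])

```text
time: 11.75
tool_pos: [0.5484, -0.18, 0.0856]
tool_rot: [3.14, 0.001, 1.856]
contact_force: [-2.4, 3.3, 16.2]
opening: 0.0392
```

```bash
python3 st.py
```

```text
[ 0.5484 -0.18    0.0856] [3.140e+00 1.000e-03 1.855e+00] F [-2.1  3.5 15.9] [16.2 16.2 15.8 15.5] T [ 0.479  0.361 -0.108] [-0.119 -0.122 -0.044 -0.147] 0.03906655399508491 11.9 -0.734677600302796
```

>>> jog_arm(deltas=[0,0,0,0,0,0.01,0,0,0,0,0,0.02,0,0,0,0,0,0.02], newtons=32)

```text
time: 12.2
tool_pos: [0.5484, -0.1801, 0.0856]
tool_rot: [3.14, 0.001, 1.887]
contact_force: [-1.6, 2.7, 17.3]
opening: 0.0391
```

```bash
python3 st.py
```

```text
[ 0.5484 -0.18    0.0856] [3.140e+00 1.000e-03 1.886e+00] F [-2.4  2.9 16.2] [17.3 16.1 15.6 16. ] T [ 0.464  0.389 -0.128] [-0.112 -0.146 -0.102 -0.152] 0.03905230920145533 12.35 -0.7660603553702904
```

>>> jog_arm(deltas=[0,0,0,0,0,0.01,0,0,0,0,0,0.01,0,0,0,0,0,0.01])

```text
time: 12.65
tool_pos: [0.5484, -0.18, 0.0856]
tool_rot: [3.14, 0.001, 1.902]
contact_force: [-2.0, 3.0, 16.4]
opening: 0.0392
```

```bash
python3 st.py
```

```text
[ 0.5484 -0.18    0.0856] [3.140e+00 1.000e-03 1.902e+00] F [-2.2  3.1 16. ] [16.4 15.4 15.6 16.7] T [ 0.452  0.415 -0.108] [-0.046 -0.115 -0.117 -0.156] 0.038988383523849375 12.8 -0.7817241731079286
```

>>> jog_arm(deltas=[0,0,0,0,0,0.01,0,0,0,0,0,0.02])

```text
time: 13.02
tool_pos: [0.5483, -0.18, 0.0856]
tool_rot: [3.14, 0.001, 1.934]
contact_force: [-2.3, 3.6, 15.7]
opening: 0.0389
```

```bash
python3 st.py
```

```text
[ 0.5484 -0.18    0.0856] [3.140e+00 1.000e-03 1.933e+00] F [-1.9  3.2 16.3] [15.7 16.4 16.4 16.6] T [ 0.469  0.396 -0.155] [-0.172 -0.151 -0.106 -0.192] 0.03941976759089435 13.1667 -0.8132953789832642
```

>>> jog_arm(deltas=[0,0,0,0,0,0.01,0,0,0,0,0,0.01])

```text
time: 13.38
tool_pos: [0.5484, -0.18, 0.0856]
tool_rot: [3.14, 0.001, 1.95]
contact_force: [-1.7, 3.5, 15.7]
opening: 0.0392
```

```bash
python3 st.py
```

```text
[ 0.5484 -0.18    0.0856] [3.140e+00 1.000e-03 1.949e+00] F [-2.5  2.8 15.5] [15.7 15.6 15.3 15.6] T [ 0.471  0.381 -0.119] [-0.152 -0.151 -0.062 -0.109] 0.03948731950453757 13.5333 -0.8288847920358409
```

>>> jog_arm(deltas=[0,0,-0.001,0,0,0.01,0,0,-0.001,0,0,0.02])

```text
time: 13.75
tool_pos: [0.5484, -0.18, 0.0856]
tool_rot: [3.14, 0.001, 1.981]
contact_force: [-2.9, 2.3, 16.1]
opening: 0.0393
```

```bash
python3 st.py
```

```text
[ 0.5484 -0.18    0.0856] [3.140e+00 1.000e-03 1.981e+00] F [-2.1  2.4 16.9] [16.1 17.3 17.3 16.7] T [ 0.505  0.425 -0.119] [-0.12  -0.111 -0.114 -0.132] 0.03935771055614923 13.9 -0.8604212552904502
```

>>> jog_arm(deltas=[0,0,0,0,0,0.01,0,0,0,0,0,0.015])

```text
time: 14.12
tool_pos: [0.5484, -0.18, 0.0856]
tool_rot: [3.14, 0.001, 2.005]
contact_force: [-2.0, 2.3, 16.4]
opening: 0.0393
```

```bash
python3 st.py
```

```text
[ 0.5484 -0.18    0.0856] [3.140e+00 1.000e-03 2.004e+00] F [-2.3  2.8 16.7] [16.4 16.8 16.3 17.2] T [ 0.479  0.428 -0.16 ] [-0.194 -0.133 -0.172 -0.139] 0.03931997048077102 14.2667 -0.8838916311065275
```

>>> jog_arm(deltas=[0,0,0,0,0,0.005,0,0,0,0,0,0.01])

```text
time: 14.48
tool_pos: [0.5484, -0.18, 0.0856]
tool_rot: [3.14, 0.001, 2.02]
contact_force: [-3.0, 2.8, 16.8]
opening: 0.0392
```

```bash
python3 st.py
```

```text
[ 0.5484 -0.18    0.0856] [3.14e+00 1.00e-03 2.02e+00] F [-2.4  3.1 16.9] [16.8 16.9 16.6 17.2] T [ 0.513  0.408 -0.127] [-0.172 -0.097 -0.119 -0.121] 0.03936537805790453 14.6333 -0.899614948098305
```

>>> jog_arm(deltas=[0,0,0,0,0,0.01,0,0,0,0,0,0.015])

```text
time: 14.85
tool_pos: [0.5484, -0.18, 0.0856]
tool_rot: [3.14, 0.001, 2.044]
contact_force: [-2.7, 2.3, 17.1]
opening: 0.0393
```

```bash
python3 st.py
```

```text
[ 0.5484 -0.18    0.0856] [3.140e+00 1.000e-03 2.043e+00] F [-2.3  2.9 16.9] [17.1 17.2 17.  16.3] T [ 0.514  0.391 -0.134] [-0.169 -0.121 -0.148 -0.097] 0.03906863488876488 15.0 -0.9231984715430593
```

>>> jog_arm(deltas=[0,0,0,0,0,0.01,0,0,0,0,0,0.015])

```text
time: 15.22
tool_pos: [0.5484, -0.18, 0.0856]
tool_rot: [3.14, 0.001, 2.067]
contact_force: [-2.2, 3.5, 16.6]
opening: 0.039
```

```bash
python3 st.py;  python3 - <<'E'
from h import *
out=[]
save('side','si4');save('scene','sc4')
for f,u,v in(('si4',360,322),('sc4',236,248)):
    h=26
    o=crop(f,u-h,v-h,u+h,v+h,1);o=cv2.convertScaleAbs(o,alpha=1.7);out.append(cv2.resize(o,(400,400),interpolation=cv2.INTER_CUBIC))
cv2.imwrite('pics/k.png',np.hstack(out))
E
```

```text
[ 0.5484 -0.18    0.0856] [3.140e+00 1.000e-03 2.067e+00] F [-2.5  2.5 16.5] [16.6 16.7 16.8 15.7] T [ 0.485  0.416 -0.14 ] [-0.12  -0.142 -0.167 -0.129] 0.03907326664942802 15.3667 -0.9467252154865778
```

View pics/k.png

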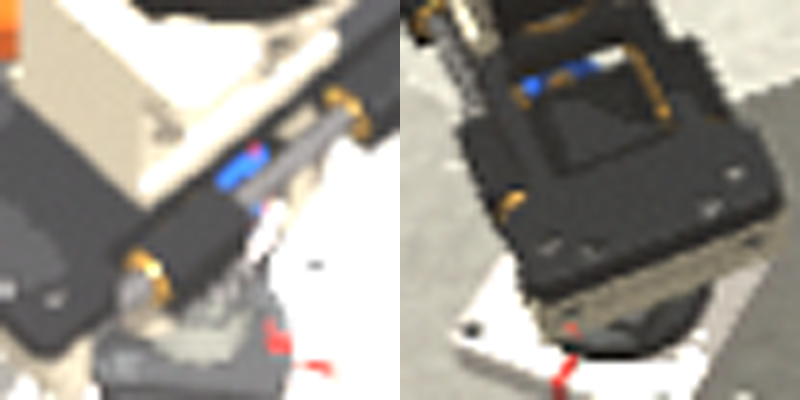

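The dock and chuck red lines still agree. In the side view the white is near (265,235), almost under the housing's red mark at (262,207), so the ring is close to locked.

>>> jog_arm(deltas=[0,0,0,0,0,0.005,0,0,0,0,0,0.01])

```text
time: 15.68
tool_pos: [0.5484, -0.18, 0.0856]
tool_rot: [3.14, 0.001, 2.083]
contact_force: [-2.0, 3.6, 16.6]
opening: 0.0394
```

```bash
python3 st.py
```

```text
[ 0.5484 -0.18    0.0856] [3.140e+00 1.000e-03 2.083e+00] F [-2.4  3.3 16.5] [16.6 16.8 15.8 16.8] T [ 0.491  0.417 -0.139] [-0.152 -0.168 -0.117 -0.118] 0.03930940133749941 15.8333 -0.9624453655566795
```

>>> jog_arm(deltas=[0,0,0,0,0,0.005,0,0,0,0,0,0.012])

```text
time: 16.05
tool_pos: [0.5484, -0.18, 0.0856]
tool_rot: [3.14, 0.001, 2.102]
contact_force: [-2.1, 3.2, 16.1]
opening: 0.0394
```

```bash
python3 st.py
```

```text
[ 0.5484 -0.18    0.0856] [3.140e+00 1.000e-03 2.101e+00] F [-2.   3.3 16.9] [16.1 16.9 16.7 17.7] T [ 0.537  0.414 -0.14 ] [-0.138 -0.163 -0.12  -0.138] 0.03939340943115582 16.2 -0.9813111629917031
```

>>> jog_arm(deltas=[0,0,0,0,0,0.01,0,0,0,0,0,0.015])

```text
time: 16.42
tool_pos: [0.5484, -0.18, 0.0856]
tool_rot: [3.14, 0.001, 2.126]
contact_force: [-2.9, 2.8, 16.4]
opening: 0.0394
```

```bash
python3 st.py
```

```text
[ 0.5484 -0.18    0.0856] [3.140e+00 1.000e-03 2.125e+00] F [-2.4  3.  16.6] [16.4 16.5 16.9 16.5] T [ 0.522  0.403 -0.136] [-0.167 -0.121 -0.15  -0.107] 0.03895189340371214 16.5667 -1.004841935176705
```

>>> jog_arm(deltas=[0,0,0,0,0,0.01,0,0,0,0,0,0.015])

```text
time: 16.78
tool_pos: [0.5484, -0.18, 0.0856]
tool_rot: [3.14, 0.001, 2.149]
contact_force: [-3.2, 3.1, 17.1]
opening: 0.0395
```

```bash
python3 st.py; python3 - <<'E'
from h import *
# whitish mark column on knurl in si1, and mark angle fit
im=cv2.imread('pics/si1_raw.png').astype(int).sum(2)
for v in range(328,335): print(v,im[v,349:372])
for a in np.arange(-2.9,-1.9,.1): print(round(a,1),proj('si1',[.548+.02*np.cos(a),-.18+.02*np.sin(a),.096])[0].round(1),end=' ')
E
```

```text
[ 0.5484 -0.18    0.0856] [3.140e+00 1.000e-03 2.148e+00] F [-2.3  3.4 17. ] [17.1 17.2 16.7 16.9] T [ 0.531  0.416 -0.186] [-0.211 -0.163 -0.193 -0.177] 0.039131892316479094 16.9333 -1.028374472999864
328 [437 236 206 221 388 598 610 616 659 594 548 540 536 513 557 676 643 509
 293 257 443 636 635]
329 [434 223 209 215 317 450 438 492 583 613 636 628 631 560 495 576 464 253
 223 230 493 705 734]
330 [375 197 203 208 336 456 369 287 318 366 470 433 420 403 365 283 306 235
 241 275 506 705 732]
331 [233 198 190 184 328 456 356 277 317 285 325 299 342 270 304 279 325 221
 260 307 531 716 733]
332 [201 202 200 182 278 396 318 291 338 315 366 325 379 254 278 255 287 208
 262 296 537 717 734]
333 [202 201 217 211 207 248 226 259 300 300 337 320 367 277 309 214 225 259
 287 296 392 606 715]
334 [213 202 215 234 236 244 230 258 300 279 276 310 337 290 305 246 243 285
 284 298 300 422 661]
-2.9 [351.7 327.8] -2.8 [352.2 328.6] -2.7 [352.8 329.2] -2.6 [353.5 329.8] -2.5 [354.2 330.4] -2.4 [355.  330.9] -2.3 [355.9 331.3] -2.2 [356.8 331.7] -2.1 [357.7 332. ] -2.0 [358.7 332.2]
```

>>> jog_arm(deltas=[0,0,0,0,0,0.006,0,0,0,0,0,0.006])

```text
time: 17.15
tool_pos: [0.5484, -0.18, 0.0856]
tool_rot: [3.14, 0.001, 2.158]
contact_force: [-3.0, 3.2, 16.6]
opening: 0.0393
```

```bash
python3 st.py
```

```text
[ 0.5484 -0.18    0.0856] [3.140e+00 1.000e-03 2.158e+00] F [-2.5  3.2 16.6] [16.6 17.  16.2 16.6] T [ 0.501  0.411 -0.16 ] [-0.168 -0.155 -0.151 -0.167] 0.039040015503382854 17.3 -1.037756725889428
```

>>> jog_arm(deltas=[0,0,0,0,0,0.006,0,0,0,0,0,0.008])

```text
time: 17.52
tool_pos: [0.5483, -0.18, 0.0856]
tool_rot: [3.14, 0.001, 2.171]
contact_force: [-2.2, 2.8, 16.6]
opening: 0.0393
```

```bash
python3 st.py
```

```text
[ 0.5483 -0.18    0.0856] [3.14e+00 1.00e-03 2.17e+00] F [-2.2  3.2 16.2] [16.6 15.9 16.7 15.7] T [ 0.539  0.449 -0.208] [-0.205 -0.208 -0.246 -0.171] 0.039325222384480926 17.6667 -1.0502608684011323
```

>>> jog_arm(deltas=[0,0,0,0,0,0.006,0,0,0,0,0,0.008])

```text
time: 17.88
tool_pos: [0.5484, -0.18, 0.0856]
tool_rot: [3.14, 0.001, 2.183]
contact_force: [-3.5, 2.8, 17.3]
opening: 0.039
```

```bash
python3 st.py
```

```text
[ 0.5484 -0.18    0.0856] [3.140e+00 1.000e-03 2.183e+00] F [-3.4  2.6 17.3] [17.3 17.3 17.1 17.6] T [ 0.564  0.393 -0.222] [-0.244 -0.259 -0.183 -0.203] 0.038901339123732864 18.0333 -1.062833029391273
```

Torque has risen steadily to 0.22 N m, above the maximum drag of 0.15, so the ring appears to be at its stop. I'll release it and check the marks visually before lifting.

>>> jog_arm(deltas=[0,0,0,0,0,0,0,0,0,0,0,0,0,0,0,0,0,0,0,0,0,0,0,0], claw=0.7)

```text
time: 18.42
tool_pos: [0.5473, -0.18, 0.0829]
tool_rot: [-3.141, -0.001, 2.183]
contact_force: [0.2, -0.3, 0.5]
opening: 0.0613
```

>>> jog_arm(deltas=[0,0,0.3,0,0,0,0,0,0.7,0,0,0,0,0,1.0,0,0,0,0,0,1.0,0,0,0])

```text
time: 18.75
tool_pos: [0.5506, -0.1815, 0.1898]
tool_rot: [3.136, 0.009, 2.183]
contact_force: [1.0, -0.1, 0.2]
opening: 0.0642
```

>>> jog_arm(deltas=[-0.3,0,0,0,0,0,-0.7,0,0,0,0,0,-1.0,0.2,0,0,0,0,-1.0,0.4,0,0,0,0,-1.0,0.5,0,0,0,0])

```text
time: 19.17
tool_pos: [0.446, -0.1286, 0.1831]
tool_rot: [-3.141, -0.002, 2.182]
contact_force: [0.3, -0.5, -0.4]
opening: 0.0643
```

```bash
python3 st.py; python3 - <<'E'
from h import *
out=[]
save('scene','sc5');save('wrist','w5');save('side','si5')
for f in('sc5','w5','si5'):
    u,v=proj(f,[.548,-.18,.09])[0].astype(int);print(f,u,v)
    h=24 if f!='w5' else 60
    im=cv2.copyMakeBorder(cv2.imread('pics/'+f+'_raw.png'),100,100,100,100,cv2.BORDER_CONSTANT)
    o=cv2.convertScaleAbs(im[v+100-h:v+100+h,u+100-h:u+100+h],alpha=1.3);out.append(cv2.resize(o,(400,400),interpolation=cv2.INTER_CUBIC))
cv2.imwrite('pics/l.png',cv2.resize(np.hstack(out),(800,267)) if 0 else np.vstack([np.hstack(out[::2])]))
cv2.imwrite('pics/l2.png',out[1])
E
```

```text
[ 0.4487 -0.1301  0.1836] [3.141e+00 1.000e-03 2.185e+00] F [ 0.8  0.1 -0.1] [-0.4  0.3 -0.6  0.1] T [-0.041  0.018 -0.003] [ 0.023 -0.019 -0.027  0.011] 0.06425926221814685 19.3167 -1.0606043794169582
sc5 234 242
w5 383 377
si5 359 325
```

View pics/l.png

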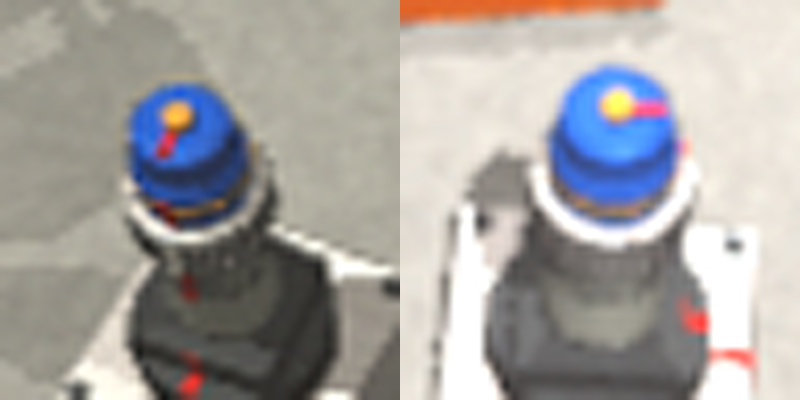

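```bash
python3 - <<'E'
from h import *
im=cv2.imread('pics/sc5_raw.png').astype(int)
print('cols',list(range(224,246)))
for v in range(236,256): print(v,im[v,224:246].sum(1), '' )
print(im[244:252,228:236].tolist()[::3])
for z in(.088,.096,.103):
  print(z,[(a,*proj('sc5',[.548+.02*np.cos(a),-.18+.02*np.sin(a),z])[0].round(1)) for a in(-.65,-.5,-.34,-.2,0)])
print('barrel red',proj('sc5',[.548+.016*np.cos(-.34),-.18+.016*np.sin(-.34),.08])[0])
E
```

```text
cols [224, 225, 226, 227, 228, 229, 230, 231, 232, 233, 234, 235, 236, 237, 238, 239, 240, 241, 242, 243, 244, 245]
236 [320 246 199 271 283 200 256 318 297 287 265 199 141 135 153 207 260 322
 407 404 393 391] 
237 [328 267 182 169 213 271 273 286 263 208 166 141 130 140 159 174 259 309
 305 394 388 394] 
238 [338 283 191 150 146 162 157 158 151 140 129 129 141 169 161 155 254 334
 330 402 399 407] 
239 [379 394 174 195 153 130 134 124 132 130 132 151 161 164 164 161 248 309
 279 411 401 401] 
240 [409 493 319 212 217 204 180 166 169 181 158 167 172 153 147 193 308 299
 206 355 404 401] 
241 [372 400 267 173 195 222 220 212 208 204 191 161 139 138 146 231 360 304
 141 294 396 390] 
242 [387 425 448 258 190 198 158 151 149 165 181 191 215 128 155 264 327 197
 139 287 397 392] 
243 [376 402 546 432 153 114 158 209 200 178 144 140 145 148 253 331 277 130
 194 344 402 396] 
244 [372 256 376 532 455 277 108 120 126 125 120 153 231 301 363 351 159 121
 185 345 397 400] 
245 [405 303 176 414 558 544 392 229 249 254 271 356 440 408 214 195 137 148
 356 495 386 371] 
246 [395 343 168 186 339
[... 1330 characters left out ...]
48.6)), (-0.5, np.float64(229.1), np.float64(249.2)), (-0.34, np.float64(230.2), np.float64(249.8)), (-0.2, np.float64(231.4), np.float64(250.1)), (0, np.float64(233.1), np.float64(250.3))]
0.096 [(-0.65, np.float64(227.5), np.float64(246.7)), (-0.5, np.float64(228.5), np.float64(247.4)), (-0.34, np.float64(229.7), np.float64(247.9)), (-0.2, np.float64(230.8), np.float64(248.2)), (0, np.float64(232.5), np.float64(248.5))]
0.103 [(-0.65, np.float64(227.1), np.float64(245.1)), (-0.5, np.float64(228.1), np.float64(245.7)), (-0.34, np.float64(229.2), np.float64(246.3)), (-0.2, np.float64(230.4), np.float64(246.6)), (0, np.float64(232.1), np.float64(246.8))]
barrel red [231.57536106 250.25910621]
```

>>> jog_arm(deltas=[0.3,-0.15,0,0,0,-0.06,0.6,-0.3,0,0,0,-0.12,0.9,-0.45,0,0,0,-0.18,0.995,-0.5,0,0,0,-0.233,0.995,-0.5,0,0,0,-0.233])

```text
time: 19.93
tool_pos: [0.5495, -0.1821, 0.1826]
tool_rot: [3.141, 0.001, 1.813]
contact_force: [-0.7, 0.7, -0.5]
opening: 0.0644
```

>>> jog_arm(deltas=[0,0,0,0,0,0,0,0,-0.3,0,0,0,0,0,-0.6,0,0,0,0,0,-0.9,0,0,0,0,0,-0.95,0,0,0])

```text
time: 20.35
tool_pos: [0.5436, -0.1785, 0.0842]
tool_rot: [-3.135, -0.006, 1.819]
contact_force: [-1.0, 0.6, -0.5]
opening: 0.0644
```

>>> jog_arm(deltas=[0,0,0,0,0,0,0,0,0,0,0,0,0,0,0,0,0,0,0,0,0,0,0,0,0,0,0,0,0,0], claw=0.3, newtons=4)

```text
time: 20.77
tool_pos: [0.5481, -0.1805, 0.0903]
tool_rot: [3.139, 0.002, 1.818]
contact_force: [0.4, -0.4, 1.5]
opening: 0.04
```

>>> jog_arm(deltas=[0,0,0,0,0,0,0,0,0,0,0,0,0,0,0,0,0,0,0,0,0,0,0,0], newtons=20)

```text
time: 21.1
tool_pos: [0.5479, -0.1804, 0.0891]
tool_rot: [3.14, 0.001, 1.817]
contact_force: [1.5, -0.4, 3.7]
opening: 0.0393
```

```bash
python3 st.py
```

```text
[ 0.5478 -0.1803  0.0889] [3.140e+00 1.000e-03 1.817e+00] F [ 1.6 -0.7  2.8] [3.7 2.  2.7 3. ] T [-0.161 -0.334  0.002] [-0.005  0.009  0.009 -0.004] 0.03936499021873369 21.25 -0.6975132285192905
```

>>> jog_arm(deltas=[0,0,0.05,0,0,0,0,0,0.2,0,0,0,0,0,0.45,0,0,0,0,0,0.75,0,0,0,0,0,0.95,0,0,0], newtons=30)

```text
time: 21.72
tool_pos: [0.5467, -0.1799, 0.1851]
tool_rot: [-3.14, -0.001, 1.817]
contact_force: [1.0, -0.1, -2.2]
opening: 0.0388
```

>>> jog_arm(deltas=[-0.02,0.12,0.05,0,0,0,-0.05,0.33,0.05,0,0,0,-0.08,0.54,0.05,0,0,0,-0.107,0.76,0.05,0,0,0])

```text
time: 22.05
tool_pos: [0.5348, -0.1023, 0.1869]
tool_rot: [-3.138, -0.003, 1.817]
contact_force: [-0.2, 0.5, -1.8]
opening: 0.0396
```

>>> jog_arm(deltas=[-0.03,0.22,0,0,0,0,-0.06,0.44,0,0,0,0,-0.107,0.76,0,0,0,0])

```text
time: 22.3
tool_pos: [0.5242, -0.0272, 0.1868]
tool_rot: [-3.138, -0.001, 1.816]
contact_force: [1.3, 0.4, -3.1]
opening: 0.0392
```

>>> jog_arm(deltas=[-0.03,0.22,0,0,0,0,-0.06,0.44,0,0,0,0,-0.107,0.76,0,0,0,0])

```text
time: 22.55
tool_pos: [0.5134, 0.0488, 0.1869]
tool_rot: [-3.138, -0.001, 1.817]
contact_force: [1.4, -0.8, -2.4]
opening: 0.0396
```

>>> jog_arm(deltas=[-0.03,0.25,0,0,0,0,-0.06,0.5,0,0,0,0,-0.107,0.7,0,0,0,0,-0.107,0.76,0,0,0,0,-0.107,0.76,0,0,0,0])

```text
time: 22.97
tool_pos: [0.5029, 0.1255, 0.1873]
tool_rot: [-3.138, -0.001, 1.82]
contact_force: [0.3, 0.6, -2.4]
opening: 0.0393
```

```bash
python3 st.py; python3 - <<'E'
from h import *
out=[]
for n in('scene','side'):
    f=n[:2]+'6';save(n,f);u,v=proj(f,[.505,.124,.08])[0].astype(int);print(f,u,v);h=45
    o=cv2.convertScaleAbs(crop(f,u-h,v-h,u+h,v+h,1),alpha=1.5);out.append(cv2.resize(o,(400,400),interpolation=cv2.INTER_CUBIC))
cv2.imwrite('pics/m.png',np.hstack(out))
E
```

```text
[0.5042 0.1231 0.188 ] [-3.14   0.     1.817] F [ 0.2 -0.  -2.2] [-2.4 -1.6 -3.  -1.7] T [-0.08   0.021  0.008] [ 0.003  0.045  0.011 -0.029] 0.03945297338437746 23.1167 -0.1539169482934583
sc6 364 234
si6 308 228
```

View pics/m.png

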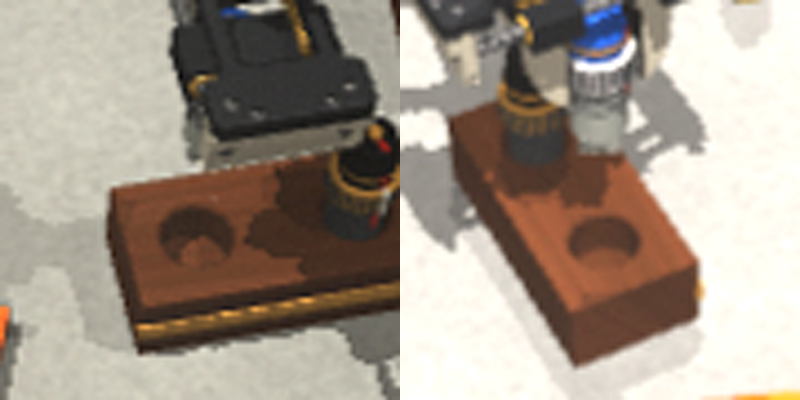

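```bash
python3 - <<'E'
from h import *
print(atz('si6',308-45+205*90/400,228-45+241*90/400,.05), atz('sc6',364-45+197*90/400,234-45+237*90/400,.05))
E
```

```text
[0.50474273 0.12162138 0.05      ] [0.50650105 0.12423054 0.05      ]
```

>>> jog_arm(deltas=[0.01,0,-0.2,0,0,0,0.01,0,-0.4,0,0,0,0.01,0,-0.6,0,0,0,0.01,0,-0.7,0,0,0,0.01,0,-0.7,0,0,0])

```text
time: 23.68
tool_pos: [0.5043, 0.1231, 0.1165]
tool_rot: [-3.137, -0.001, 1.816]
contact_force: [-0.1, -0.3, -2.8]
opening: 0.0393
```

>>> jog_arm(deltas=[0,0,-0.1,0,0,0,0,0,-0.2,0,0,0,0,0,-0.3,0,0,0,0,0,-0.35,0,0,0,0,0,-0.35,0,0,0])

```text
time: 24.1
tool_pos: [0.5048, 0.1238, 0.0824]
tool_rot: [-3.139, -0.0, 1.817]
contact_force: [-0.4, 0.6, -2.5]
opening: 0.0392
```

```bash
python3 st.py
```

```text
[0.5059 0.1239 0.0839] [3.141 0.    1.817] F [ 0.5  0.4 -2.3] [-2.5 -2.5 -1.8 -2.6] T [-0.035  0.026 -0.012] [ 0.042 -0.04  -0.002 -0.049] 0.039288825466870236 24.25 -0.1535338714230855
```

Inside the bore and hanging freely. Next I lower it gently until contact.

>>> jog_arm(deltas=[0,0,-0.03,0,0,0,0,0,-0.05,0,0,0,0,0,-0.07,0,0,0,0,0,-0.07,0,0,0,0,0,-0.07,0,0,0])

```text
time: 24.72
tool_pos: [0.5056, 0.1239, 0.0766]
tool_rot: [3.141, 0.0, 1.817]
contact_force: [0.8, 0.1, -2.1]
opening: 0.0393
```

>>> jog_arm(deltas=[0,0,-0.005,0,0,0,0,0,-0.01,0,0,0,0,0,-0.015,0,0,0,0,0,-0.015,0,0,0])

```text
time: 25.05
tool_pos: [0.5058, 0.1239, 0.0765]
tool_rot: [3.14, 0.0, 1.817]
contact_force: [-3.0, -0.3, 11.0]
opening: 0.0392
```

```bash
python3 st.py
```

```text
[0.5058 0.1239 0.0765] [3.14  0.    1.817] F [-2.8 -0.4 10.4] [11.  10.3 10.  10.1] T [-0.159  0.692  0.005] [ 0.026  0.002 -0.016  0.007] 0.039261130084029164 25.2 -0.15354235237569427
```

>>> jog_arm(deltas=[0,0,0.015,0,0,0,0,0,0.015,0,0,0,0,0,0.015,0,0,0])

```text
time: 25.5
tool_pos: [0.5056, 0.1238, 0.0766]
tool_rot: [3.141, 0.0, 1.817]
contact_force: [-0.4, -0.4, 0.8]
opening: 0.039
```

>>> jog_arm(deltas=[0,0,0,0,0,0,0,0,0,0,0,0,0,0,0,0,0,0,0,0,0,0,0,0,0,0,0,0,0,0], claw=0.7)

```text
time: 25.92
tool_pos: [0.5056, 0.1238, 0.0766]
tool_rot: [3.142, 0.0, 1.817]
contact_force: [0.6, 0.7, 0.2]
opening: 0.0633
```

>>> jog_arm(deltas=[0,0,0.2,0,0,0,0,0,0.5,0,0,0,0,0,0.9,0,0,0,0,0,1.0,0,0,0])

```text
time: 26.25
tool_pos: [0.508, 0.1242, 0.182]
tool_rot: [3.133, 0.001, 1.817]
contact_force: [0.8, -0.2, 0.7]
opening: 0.0643
```

>>> jog_arm(deltas=[-0.3,0,0.3,0,0,0,-0.6,0,0.3,0,0,0,-0.9,0,0.3,0,0,0,-0.9,0,0.3,0,0,0,-0.9,0,0.3,0,0,0])

```text
time: 26.67
tool_pos: [0.4148, 0.124, 0.207]
tool_rot: [3.141, 0.0, 1.818]
contact_force: [1.0, -0.3, -0.0]
opening: 0.0645
```

```bash
python3 st.py; python3 - <<'E'
from h import *
out=[]
for n in('scene','side'):
    f=n[:2]+'7';save(n,f);u,v=proj(f,[.505,.124,.08])[0].astype(int);print(f,u,v,proj(f,[[.5055,.1239,.12],[.5055,.1239,.05]]));h=30
    o=cv2.convertScaleAbs(crop(f,u-h,v-h,u+h,v+h,1),alpha=1.5);out.append(cv2.resize(o,(400,400),interpolation=cv2.INTER_CUBIC))
cv2.imwrite('pics/n.png',np.hstack(out))
E
```

```text
[0.4167 0.1238 0.2067] [3.14  0.    1.817] F [ 0.1  0.1 -0. ] [-0.  -0.3  0.5 -0.2] T [-0.059  0.013  0.004] [-0.009 -0.     0.051 -0.024] 0.06403355877362706 26.8167 -0.13401863806210168
sc7 364 234 [[365.89106128 225.39637616]
 [363.18519472 241.97600749]]
si7 308 228 [[308.33567626 217.28027475]
 [309.22161236 236.51084135]]
```

View pics/n.png

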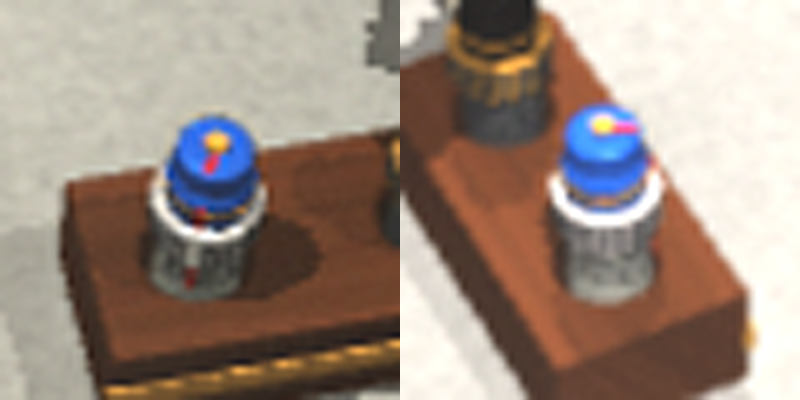

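The machine stands upright and fully down in the free bore. Its top is at the predicted pixels, and the white mark at (194,250) lies on the line between the two red marks. I'm handing in.

```bash
python3 -c "
from cell import robot
print(robot.hand_in())"
```

```text
the job is handed in; nothing more can be done
None
```

I locked the ring of the blue machine in the dock, moved the machine to the free bore of the smaller rack, let go and handed the job in at about 27 s. No verdict was reported.

- **Locking:** I gripped the ring and pushed down with 15–17 N. I turned it about 2.26 rad counter-clockwise, in small steps near the end. The ring drags at up to 0.15 N m; I stopped when the torque had risen to about 0.22 N m, taking that as the stop. I then let go and checked: the red lines on dock, chuck and barrel agreed, and the white mark was under the housing's red mark to within about 0.05–0.1 rad. The camera cannot show it closer than that, so being within 0.06 rad rests on the torque rise.
- **Placing:** The machine met the bore floor at about 10 N, and I eased that off before opening the gripper. In the last pictures its top was within a pixel of where an upright, fully seated machine should appear, and the white mark was still in line.
- **Height disagreement:** The tool stopped about 1.6 mm higher in the bore than I had calculated. That is inside the 4 mm tolerance and probably comes from how far the spring-loaded chuck was pressed at the regrasp.
- **Other things:** I touched nothing else on purpose. The spare machine appears in place in the last pictures; I did not check the bottles and cup again at the end.

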